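# Fit the keyed shaft to the pulley

### The arm

A 6-joint arm with a two-finger parallel gripper is mounted at the origin on a cart in front of the work surface, level with it; the furniture and walls round the work are solid. World frame = base frame: x ahead of the robot, y to its left, z up, the work surface at z = 0. Lengths are in m, angles in rad, forces in N, time in s.
With the tool pointing down it reaches from about 0.275 to 0.85 m from the base axis. Payload 19 kg.
Tool frame: the origin (TCP) lies midway between the tips of the shut fingers; the grasp point (between the pads) lies hold_point_z behind it (hold_point_z is the distance from the TCP to the grasp point, in m); z points along the fingers, y is the line along which they close (so a half turn about z gives the same grasp; the last joint's range is limited). The gripper opens to 85 mm and grips with 20 to 120 N. Pads are 22 mm wide; open, the fingers measure 114 mm over their backs; the gripper's body (76 mm by 85 mm) begins 54 mm behind the grasp point. The pads swing forward as they close: fully open they stand 13 mm farther back than shut.
Start: joints at [-1.366, 0.15, 1.437, -0, 1.554, -0.134], TCP at [0.191, -0.542, 0.231] pointing down, gripper open.
Joint ranges: [-2.8, 2.8], [-0.68, 2.1], [0.12, 2.68], [-1.39, 4.53], [0.16, 2.79], [-2.81, 2.81]. Speed limits (rad/s): [1.89, 1.89, 2.22, 3.01, 3.01, 3.01].

### API

Orientations are given as a unit quaternion [w, x, y, z].
In Python, from workcell import * gives the robot as it stands. The module is installed in compiled form; this text tells all that it offers. Calls block until the motion is done:
- reach(position, orientation): joint-space move of the TCP to a pose.
- movel(position, rot=None, vel=0.15, contact_N=None): straight line of the TCP; rot=None keeps the orientation; vel is the mean speed in m/s. With contact_N (N) it stops when the force on the tool has changed by that much, and returns True; else False.
- set_joints(angles): joint-space move.
- open_gripper() and grasp(): open the fingers fully, or close them until they stop; the grip force is fixed at half the most.
- dwell(seconds).
- inverse_kinematics(position, orientation): joint angles nearest the present ones, or None.
- state(): the state.
- snapshot(name): name is "scene" or "top" or "wrist"; returns the picture (420x560x3 uint8, blue, green, red); there is no depth.
- camera_info(name): a dict with "fovy" (degrees; the focal length in pixels is half the picture's height over the tangent of half this angle, whatever the lens; pixels are square), "cx", "cy" (the principal point, pixels), "extrinsics" (4x4, takes a point from camera to world coordinates). Camera axes: x right, y down, z forward; pixel columns grow to the right and rows downward; lengths in m; the calibration is good to about 2 mm. A picture is of the moment at which its call begins: read the wrist's pose just before it. camera_info takes no time and is no camera call; for the wrist camera it gives the pose at the moment of the call.
A pose or a line that the arm cannot do raises PlanningError and nothing moves.
- finish_job(): hands the job in; it is judged then, once.
The state is a dict: "time_s": time; "joint_pos": joint angles; "qd": joint speeds; "joint_torque": joint torques, N m; "eef_pos": TCP position; "eef_rot": TCP orientation; "contact_force": force on the tool from outside, world axes, zero at the start; "wrist_torque": the same for the moment, N m; "gripper_width": finger opening in m; "finger_force": force on a finger pad.
Only numpy, scipy, OpenCV 4.12 (cv2) and the standard library are available. Lean on these libraries where they do the work, as an engineer would, in place of code of your own. Each camera call takes 0.05 s, during which the arm holds its last target. There are 200 camera calls.

### The job

Pull the drawer of the little cabinet out to its stop, leave it open, and lift the keyed shaft out of the rack in it (the plain pin stays in its pocket). Push the shaft down into the hub of the clamped pulley, turning it until the key slips into the keyway, and keep pushing against the spring in the bore until the shaft's collar is down on the hub face. Finish while still gripping the shaft and holding it fully home, without letting go, and leave the other things on the bench where they are.

Things in the scene. Friction and masses are not known exactly. Their poses are not given: they have to be found in the camera images.
- cabinet: Fixed grey steel cabinet with one drawer, 220 x 220 mm, 150 high. Origin: centre of its underside. The drawer comes out along its own -x, towards the robot (turned by up to 0.12 rad). Drawer front: top 142 mm above the bench; drawer sides only 72 mm.
- drawer (a joint): How far the drawer is out, m: 0 shut (at the start), 0.16 at its stop. It slides along the cabinet's own -x with about 3 N friction and stays where it is left.
- drawer_handle (a point): Middle of the drawer's steel bar handle: level round bar 12 mm thick, 90 mm long along the cabinet's own y, 132 mm above the bench, its axis 45 mm in front of the drawer front (39 mm clear behind the bar). It can be pinched or hooked from above. Moves with the drawer; axes as the cabinet's.
- rack (a point): Centre of the top of the black rack in the drawer, 55 mm above the bench, 62 mm behind the drawer's front face; moves with the drawer, axes as the cabinet's. Two round pockets, 25 mm across and 15 mm deep (floors 40 mm above the bench), at own y +50 and -50 mm: the keyed shaft stands in one, the plain pin in the other; which is which varies.
- shaft: Loose bare steel keyed shaft, 0.3 kg, 90 mm tall, upright. Origin: centre of its foot; z up its axis. Spigot 22 mm across, 42 long (foot edge tapered over 3 mm to 18 across), collar 33 across from 42 to 48 mm, neck 18 across to 56, then the head to 90 mm. Reads as unseen while held; gripped by its flats it keeps its turn in the fingers.
- shaft_head (a point): Middle of the shaft's flat-sided head, on the axis 73 mm above the foot; axes as the shaft's. The head is 34 mm tall, 30 mm along own x and 18 mm along own y: grip it by the two flats that face own +y and -y.
- shaft_key (a point): Middle of the key's outer face; axes as the shaft's. The key is a bar 6 mm wide on the shaft's own -x side, out to 16 mm from the axis, from 18 to 40 mm above the foot; the lowest 18 mm of the shaft are plain round. At the start the key points to the drawer front within 0.4 rad.
- pin: Plain round steel pin, 22 mm across, 70 mm tall, no key, collar or head, in the other pocket of the rack. Not needed: leave it standing in the drawer.
- pulley: Fixed bare metal belt pulley 110 mm across, on a dark plate 150 x 150 x 12 mm. Origin: centre of the plate's underside; z up along the bore. The rim reaches 43 mm, its three clamps 55 mm, the hub in the middle (54 mm across) 75 mm above the bench. Own -x points to the robot's side (world -x) within 0.6 rad.
- hub_face (a point): Centre of the bore's mouth in the hub's top face, 75 mm above the bench; axes as the pulley's. Bore 24.4 mm across. Fully home, the shaft's collar lies on this face, its foot 42 mm below. With the key not in the keyway the shaft stops with its foot 18 mm deep.
- keyway (a point): Top of the keyway, at its outer wall; axes as the pulley's. The keyway is a slot 8.5 mm wide along the whole bore on the pulley's own -x side, out to 17 mm from the axis. The key enters when the shaft's own x lies along the pulley's own x, the same way round, within about 0.09 rad.
- plunger (a joint): How far the spring-loaded plunger in the bore is pressed down, m. Its flat top waits 30 mm below the hub face; the spring pushes back with 5 N there and 11 N when the shaft is home (about 0.012), more than the shaft's weight, so a shaft that is let go rises again by 12 mm.
- thrust_washer: Bystander: flat grey washer, 65 mm across, 9 high; stays on the bench where it is.
- spark_plug: Bystander: spark plug lying down, 53 mm long; stays on the bench where it is.
- tape_roll: Bystander: black tape roll, 68 mm across, 19 high; stays on the bench where it is.
- oil_filter: Bystander: black oil filter canister, 68 mm across, 90 high; stays on the bench where it is.
- bolt_tray: Bystander: small round tray of bolts, 69 mm across, 22 high; stays on the bench where it is.
- bearing_a: Bystander: ball bearing, 68 mm across, 20 high; stays on the bench where it is.
- synchro_ring: Bystander: brass-coloured ring, 71 mm across, 10 high; stays on the bench where it is.
- marker: Bystander: marker pen lying down, 132 mm long; stays on the bench where it is.

How it is judged:
On the way, in this order (a step that is already met when the one before it is completed fails the run):
1. the drawer is pulled out to its stop (within 8 mm) (value of joint drawer above 0.152 m), for 0.2 s.
2. the shaft is lifted out of the rack in the fingers, its foot higher than the hub face (height (world z) of shaft above 0.077 m and contact force between the fingers and shaft above 1 N), for 0.1 s.
3. the round end of the shaft is in the bore (horizontal distance between shaft and hub_face below 0.004 m and z of shaft in the frame of hub_face below -0.006 m), for 0.05 s.
At the end, for the whole second after the job is handed in: Shaft foot at least 40.2 mm below the hub face (home 42), within 4 mm of the bore axis, upright within 0.07 rad, key in keyway, pressing on pulley and spring with over 5 N, at rest, still gripped (over 2 N); drawer at least 140 mm out; pin standing in its pocket (horizontal distance between shaft and hub_face below 0.004 m and z of shaft in the frame of hub_face below -0.0402 m and angle between the z axis of shaft and the z axis of pulley, either way round below 0.07 rad and angle between the x axis of shaft and the x axis of pulley, either way round below 0.2 rad and value of joint plunger above 0.0095 m and contact force between shaft and pulley above 5 N and contact force between the fingers and shaft above 2 N and linear speed of shaft below 0.02 m/s and value of joint drawer above 0.14 m and angle between pin's own z axis and vertical below 0.25 rad and z of pin in the frame of cabinet below 0.048 m); the arm keeps its last pose, push and grip.
It fails at once if a bystander on the bench is moved by more than 25 mm (distance of any of thrust_washer, spark_plug, tape_roll, oil_filter, bolt_tray, bearing_a, synchro_ring, marker from where it was at the start of the episode above 0.025 m).
It fails at once if the plain pin is knocked over or taken out of its pocket (not (angle between pin's own z axis and vertical below 0.5 rad and z of pin in the frame of cabinet below 0.06 m)).
It also fails if it takes over 64 s, if anything falls off the work surface, if the arm or the gripper's body presses on something with over 40 N, if the wrist force passes 120 N, or if a joint passes its speed limit or range.

## Working session

There is one attempt and no reset: what is moved stays moved. The work goes in short steps, each a Python script; the robot and the scene stay as the last script left them, time stands still between calls to the robot, and variables do not carry over. Pictures are saved under pics/ and viewed, at most 10 in all, crops included, and the job is handed in when it is done.

```bash
mkdir -p pics; python3 - <<'E'
from workcell import *
import cv2,numpy as np
for n in("scene","top"):
    cv2.imwrite(f"pics/{n}0.png",cv2.resize(snapshot(n),(784,588),interpolation=cv2.INTER_CUBIC)); c=camera_info(n); print(n,c["fovy"],c["cx"],c["cy"],np.round(c["extrinsics"],4).tolist())
s=state();print(s)
try: print(hold_point_z)
except Exception as e: print(e)
E
```

```text
scene 47.350216119740466 277.49196735446964 209.94298765667298 [[-0.821, -0.3891, 0.4178, -0.0438], [-0.5707, 0.5787, -0.5826, 0.7759], [-0.0151, -0.7167, -0.6972, 1.1134], [0.0, 0.0, 0.0, 1.0]]
top 42.94441442066989 271.8023842775371 208.6375395181754 [[-0.0089, -0.9976, 0.0693, 0.4476], [-0.9998, 0.01, 0.016, -0.0775], [-0.0166, -0.0692, -0.9975, 1.5639], [0.0, 0.0, 0.0, 1.0]]
{'time_s': 0.1, 'joint_pos': array([-1.36602141e+00,  1.50913597e-01,  1.43789869e+00,  2.56081463e-05,
        1.55381954e+00, -1.33997343e-01]), 'qd': array([-0.00096711, -0.0020482 , -0.00167219,  0.0017895 , -0.00031405,
       -0.00119873]), 'joint_torque': array([ 3.69894478e-03, -7.14381838e+01, -5.71794176e+01, -2.59457556e-04,
        7.00392004e-03,  5.97251187e-05]), 'eef_pos': array([ 0.19103788, -0.54211935,  0.23078259]), 'eef_rot': array([-5.19712228e-04,  9.85688342e-01,  1.68577051e-01, -5.58953201e-06]), 'contact_force': array([ 0.36473658, -0.0295253 , -0.1587769 ]), 'wrist_torque': array([0.01435859, 0.00166153, 0.00199601]), 'finger_force': 0.0, 'gripper_width': 0.08557351677400066}
0.0187
```

View pics/top0.png

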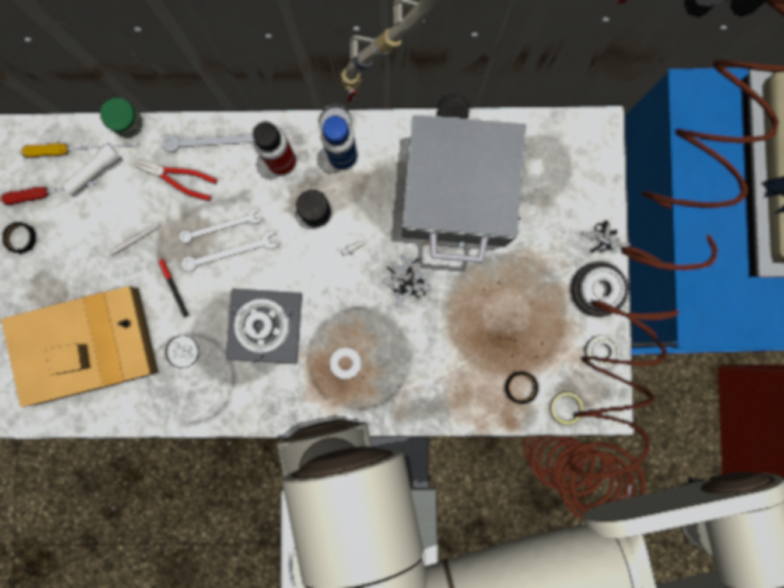

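View pics/scene0.png

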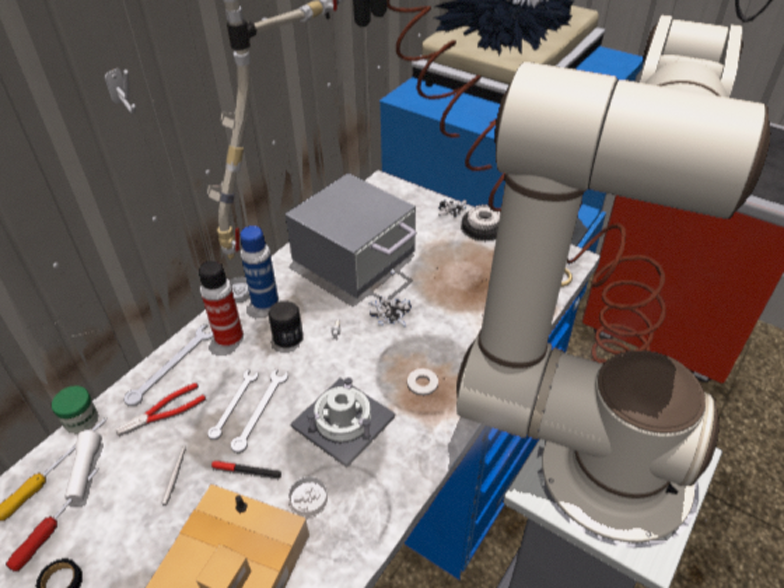

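The top view shows the cabinet top at about (412,117),(525,125),(515,237),(403,230). The handle bar runs from (424,258) to (482,262), the pulley hub is at (260,325), and the plate corners are (230,290),(302,291),(298,362),(227,360), all in 1.4x pixels.

```bash
cat > h.py <<'E'
from workcell import *
import cv2,numpy as np
from scipy.spatial.transform import Rotation as R
def px2w(ci,u,v,z):
    f=210/np.tan(np.radians(ci["fovy"])/2);E=np.array(ci["extrinsics"])
    d=E[:3,:3]@[(u-ci["cx"])/f,(v-ci["cy"])/f,1];o=E[:3,3]
    return (o+d*(z-o[2])/d[2])[:2]
def w2px(ci,p):
    f=210/np.tan(np.radians(ci["fovy"])/2);E=np.array(ci["extrinsics"])
    q=E[:3,:3].T@(np.array(p)-E[:3,3]);return np.array([ci["cx"]+f*q[0]/q[2],ci["cy"]+f*q[1]/q[2]])
def down(yaw):  # tool pointing down, closing axis y along world angle yaw (mod pi)
    c,s=np.cos(yaw),np.sin(yaw); y=np.array([c,s,0]);z=np.array([0,0,-1.]);x=np.cross(y,z)
    q=R.from_matrix(np.c_[x,y,z]).as_quat();return q[[3,0,1,2]]
E
python3 - <<'E'
from h import *
ci=camera_info("top")
for n,z,ps in (("cab",.15,[(412,117),(525,125),(515,237),(403,230)]),("handle",.132,[(424,258),(482,262)]),("hub",.075,[(260,325)]),("plate",.012,[(230,290),(302,291),(298,362),(227,360)])):
    print(n,[np.round(px2w(ci,u/1.4,v/1.4,z),4).tolist() for u,v in ps])
s=state(); c=camera_info("wrist");E=np.array(c["extrinsics"]);w,x,y,z=s["eef_rot"]
T=R.from_quat([x,y,z,w]).as_matrix();print(c["fovy"],c["cx"],c["cy"],"cam in tool",np.round(T.T@(E[:3,3]-s["eef_pos"]),4),np.round(T.T@E[:3,:3],3).tolist())
E
```

```text
cab [[0.8834, -0.1185], [0.8647, -0.3351], [0.6483, -0.3113], [0.6641, -0.0987]]
handle [[0.6121, -0.1388], [0.6032, -0.2501]]
hub [[0.4877, 0.1876]]
plate [[0.563, 0.2618], [0.5594, 0.1111], [0.412, 0.1197], [0.4174, 0.2673]]
63.07088665465032 274.91209625036674 211.24701107301877 cam in tool [ 0.0833 -0.0004 -0.1424] [[0.002, -0.947, -0.323], [1.0, 0.002, 0.001], [-0.0, -0.323, 0.947]]
```

```bash
python3 - <<'E'
from h import *
yaw=-.085
for a in (yaw,yaw+np.pi):
    q=inverse_kinematics([.56,-.195,.30],down(a)); print(a,q)
reach([.56,-.195,.30],down(yaw) if abs(inverse_kinematics([.56,-.195,.30],down(yaw))[5])<abs(q[5]) else down(yaw+np.pi))
ci=camera_info("wrist");im=snapshot("wrist")
np.save("c1.npy",ci,allow_pickle=True)
cv2.imwrite("pics/w1.png",cv2.resize(im,(784,588),interpolation=cv2.INTER_CUBIC)); print(state()["time_s"],state()["eef_pos"],state()["joint_pos"])
for p in([.610,-.203,.132],):print(w2px(ci,p)*1.4)
E
```

```text
-0.085 [-4.64963326e-01  1.75776653e-01  1.27133957e+00 -4.44089210e-16
  1.69447643e+00 -3.79963326e-01]
3.056592653589793 [-4.64963326e-01  1.75776653e-01  1.27133957e+00 -4.44089210e-16
  1.69447643e+00  2.76162933e+00]
2.0083 [ 0.55962736 -0.19592259  0.29981682] [-4.66562037e-01  1.75903586e-01  1.27155478e+00 -1.61494340e-04
  1.69443829e+00 -3.79867580e-01]
[460.24215418 268.3181593 ]
```

View pics/w1.png

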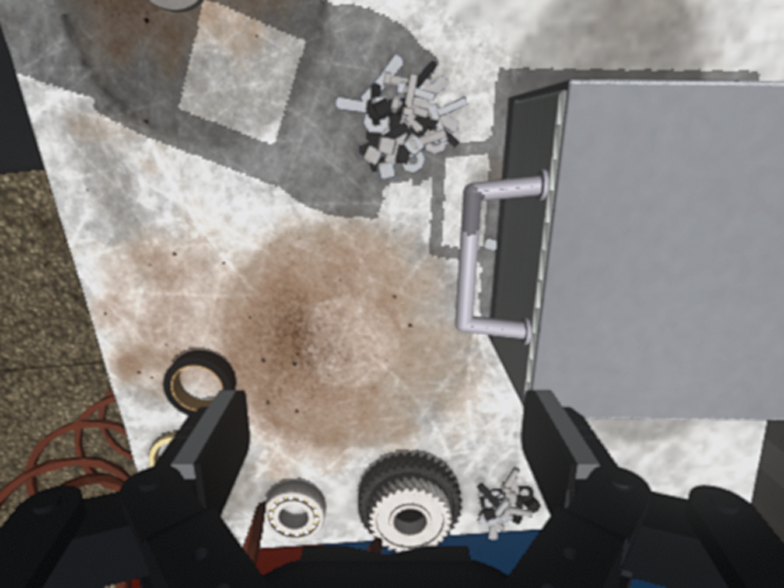

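The wrist view shows the bar handle from (474,192) to (465,324), close to the prediction of (460,268). Next I hook it and pull.

```bash
python3 - <<'E'
from h import *
ci=np.load("c1.npy",allow_pickle=True).item()
a,b=[px2w(ci,u/1.4,v/1.4,.132) for u,v in((474,192),(465,324))]
m=(a+b)/2;d=a-b;print("handle",a,b,m,"yaw",np.arctan2(-d[0],d[1]))
yaw=-.085; ax=np.array([np.cos(yaw),np.sin(yaw)])
p=m-.0245*ax
movel([*p,.20],rot=down(yaw),vel=.2); print(movel([*p,.095],vel=.12,contact_N=8))
g=p-.205*ax
print(movel([*g,.095],vel=.1,contact_N=25)); s=state();print(s["time_s"],np.dot(p-s["eef_pos"][:2],ax),s["contact_force"],s["eef_pos"])
E
```

```text
handle [ 0.62043749 -0.15330648] [ 0.61194876 -0.24360995] [ 0.61619312 -0.19845822] yaw -0.09372676184312809
False
True
5.2667 0.17385434648921289 [1.54352316e+01 1.22674698e-02 1.77731632e+00] [ 0.41856402 -0.18151141  0.09582215]
```

```bash
python3 - <<'E'
from h import *
yaw=-.088; ax=np.array([np.cos(yaw),np.sin(yaw),0])
p=state()["eef_pos"]; movel(p-.004*ax,vel=.05); dwell(.3); q=state(); print(q["contact_force"],q["eef_pos"])
movel(p+.012*ax,vel=.1); movel(p+.012*ax+[0,0,.2],vel=.25)
for a in(np.pi/2,-np.pi/2):
    j=inverse_kinematics([.56,-.194,.30],down(yaw+a));print(a,j)
reach([.56,-.194,.30],down(yaw+np.pi/2)); dwell(.2)
ci=camera_info("wrist");im=snapshot("wrist");np.save("c2.npy",ci,allow_pickle=True)
cv2.imwrite("pics/w2raw.png",im);cv2.imwrite("pics/w2.png",cv2.resize(im,(784,588),interpolation=cv2.INTER_CUBIC)); print(state()["time_s"])
E
```

```text
[ 54.08542268  -3.15560544 -26.98383584] [ 0.41805386 -0.18151329  0.09611249]
1.5707963267948966 [-4.63442148e-01  1.75075503e-01  1.27215663e+00 -4.44089210e-16
  1.69436052e+00 -1.94623847e+00]
-1.5707963267948966 [-4.63442148e-01  1.75075503e-01  1.27215663e+00 -4.44089210e-16
  1.69436052e+00  1.19535418e+00]
8.6917
```

View pics/w2.png

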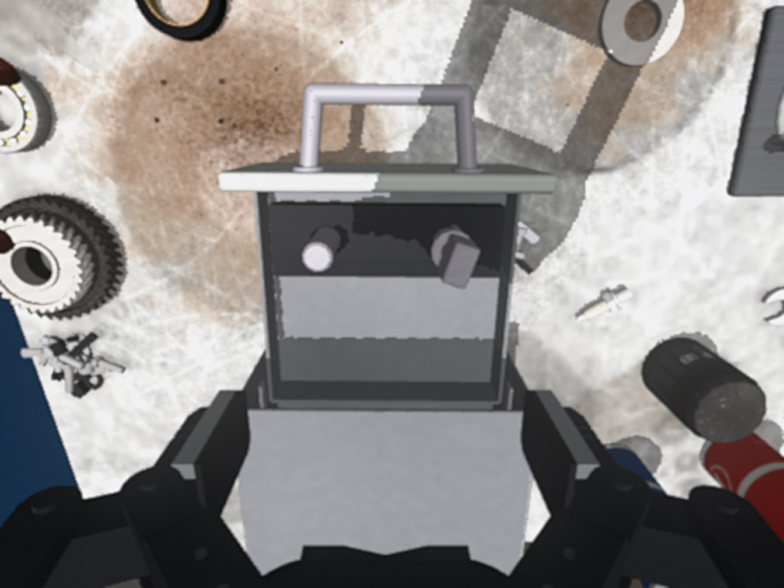

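The drawer is fully open. The plain pin stands at (318,257) and the shaft head at (460,258), on the +y side. I'll move closer to measure it.

```bash
python3 - <<'E'
from h import *
ci=np.load("c2.npy",allow_pickle=True).item()
h=px2w(ci,461/1.4,256/1.4,.13);print("head",h,"pin",px2w(ci,318/1.4,257/1.4,.11))
reach([*h,.23],down(-.088-np.pi/2)) if 0 else reach([*h,.23],down(-.088+np.pi/2)); dwell(.2)
ci=camera_info("wrist");im=snapshot("wrist");np.save("c3.npy",ci,allow_pickle=True)
c=w2px(ci,[*h,.13]);u,v=(c-70).astype(int);print(c,u,v)
cv2.imwrite("pics/w3raw.png",im);cv2.imwrite("pics/w3.png",cv2.resize(im[v:v+140,u:u+140],(560,560),interpolation=cv2.INTER_CUBIC)); print(state()["time_s"])
E
```

```text
head [ 0.55965534 -0.14230082] pin [ 0.55685783 -0.24120712]
[275.3002893  210.45708785] 205 140
9.3833
```

View pics/w3.png

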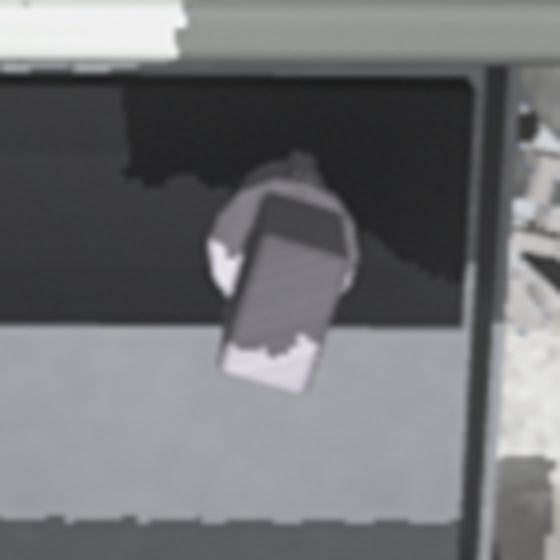

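The head's top face has corners at about (263,232),(347,255),(302,392),(222,370) in the crop. The key shows at (303,160), pointing towards the drawer front.

```bash
python3 - <<'E'
from h import *
ci=np.load("c3.npy",allow_pickle=True).item()
P=[px2w(ci,205+u/4,140+v/4,.13) for u,v in((263,232),(347,255),(302,392),(222,370))]
P=np.array(P);c=P.mean(0);print(P,c)
ux=(P[2]+P[3]-P[0]-P[1])/2; uy=(P[1]+P[2]-P[0]-P[3])/2   # +x away from front, +y left
print(np.linalg.norm(ux),np.linalg.norm(uy),"yaw x",np.arctan2(ux[1],ux[0]),"from y",np.arctan2(-uy[0],uy[1]))
y=np.arctan2(ux[1],ux[0]); 
for a in(np.pi/2,-np.pi/2): print(inverse_kinematics([*c,.1],down(y+a)))
E
```

```text
[[ 0.54963094 -0.14482363]
 [ 0.55544453 -0.12960998]
 [ 0.58240864 -0.14023627]
 [ 0.57650645 -0.15517776]] [ 0.56599764 -0.14246191]
0.02889153639003723 0.016175538177746487 yaw x -0.37158139932483647 from y -0.3705681820579594
[-3.78546682e-01  2.45597879e-01  1.59562775e+00 -4.44089210e-16
  1.30036702e+00 -1.57776161e+00]
[-3.78546682e-01  2.45597879e-01  1.59562775e+00 -4.44089210e-16
  1.30036702e+00  1.56383104e+00]
```

```bash
python3 - <<'E'
from h import *
reach([.488,.188,.20],down(-.04+np.pi/2)); dwell(.2)
ci=camera_info("wrist");im=snapshot("wrist");np.save("c4.npy",ci,allow_pickle=True)
c=w2px(ci,[.488,.188,.075]);u,v=(c-[130,130]).astype(int);print(c,u,v)
cv2.imwrite("pics/w4raw.png",im);cv2.imwrite("pics/w4.png",cv2.resize(im[v:v+197,u:u+260],(780,591),interpolation=cv2.INTER_CUBIC)); print(state()["time_s"])
E
```

```text
[275.23824495 201.30981261] 145 71
10.9167
```

View pics/w4.png

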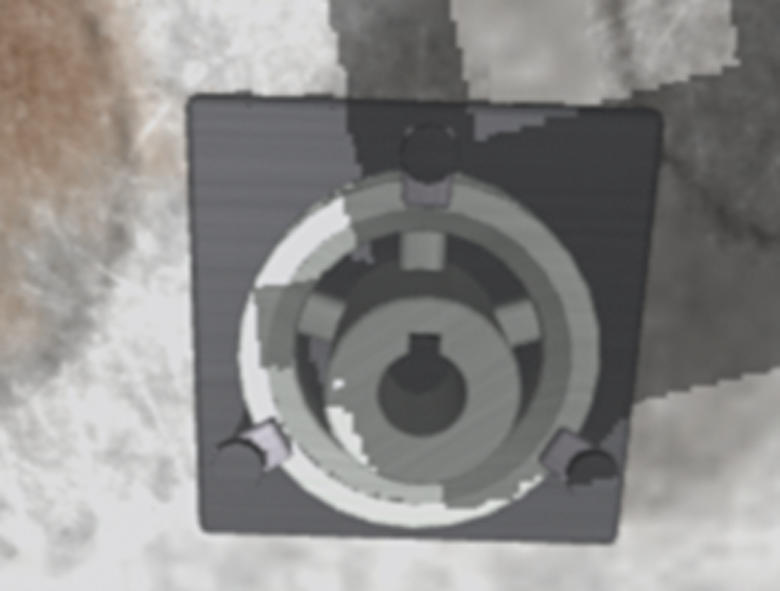

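The hub is centred at about (424,392) in the crop, with the keyway outer wall at (425,335), pointing to the robot. The plate corners are (188,96),(661,112),(612,542),(203,530).

```bash
python3 - <<'E'
from h import *
ci=np.load("c4.npy",allow_pickle=True).item()
f=lambda u,v,z:px2w(ci,145+u/3,71+v/3,z)
b=f(422.5,392,.075);hub=(f(328,392,.075)+f(522,392,.075)+f(425,297,.075)+f(425,487,.075))/4;k=f(425,335,.075)
print("bore",b,"hub",hub,"key r",np.linalg.norm(k-hub),"ang",np.arctan2(*(hub-k)[::-1]))
P=np.array([f(u,v,.012) for u,v in((188,96),(661,112),(612,542),(203,530))]);print(P,"platectr",P.mean(0))
for d in (P[1]-P[0],P[2]-P[3]): print("yaw",np.arctan2(-d[0],d[1]))
for d in (P[3]-P[0],P[2]-P[1]): print("yaw",np.arctan2(d[1],d[0]))
E
```

```text
bore [0.48864436 0.19664722] hub [0.48909527 0.19731569] key r 0.016390537007569737 ang -0.02824148316253179
[[0.4103757  0.12878003]
 [0.42079598 0.27406685]
 [0.56649589 0.26343296]
 [0.55618513 0.11906652]] platectr [0.48846317 0.19633659]
yaw -0.07159950560362494
yaw -0.07129968099159006
yaw -0.06651950047940053
yaw -0.07285566163088508
```

```bash
python3 - <<'E'
from h import *
print(state()["eef_pos"],state()["eef_rot"])
reach([.4887,.1968,.20],down(-.071-np.pi/2)); dwell(.3)
ci=camera_info("wrist");im=snapshot("wrist");np.save("c5.npy",ci,allow_pickle=True);s=state();print(s["eef_pos"],s["eef_rot"],s["joint_pos"])
c=w2px(ci,[.4887,.1968,.075]);u,v=(c-[130,130]).astype(int);print(c,u,v)
cv2.imwrite("pics/w5raw.png",im);cv2.imwrite("pics/w5.png",cv2.resize(im[v:v+197,u:u+260],(780,591),interpolation=cv2.INTER_CUBIC)); print(state()["time_s"])
E
```

```text
[0.48836186 0.18732641 0.19999028] [ 6.00345609e-06  2.05697169e-02  9.99788420e-01 -3.65095871e-05]
[0.48869849 0.19679984 0.20001331] [-1.01396226e-05  9.99371716e-01 -3.54425237e-02  3.55584124e-06] [2.36525412e-01 6.28543476e-02 1.59720046e+00 1.76938352e-05
 1.48152555e+00 1.87822006e+00]
[275.12759363 202.04814524] 145 72
14.0667
```

View pics/w5.png

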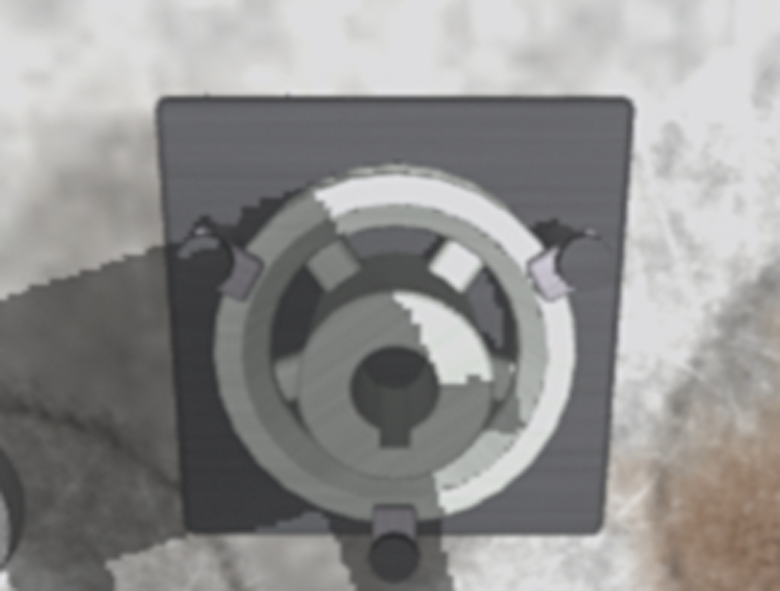

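The flipped view puts the hub centre at about (395.5,384.5), with plate corners (158,98),(633,98),(603,533),(186,531).

```bash
python3 - <<'E'
from h import *
ci=np.load("c5.npy",allow_pickle=True).item()
f=lambda u,v,z:px2w(ci,145+u/3,72+v/3,z)
hub=(f(299,385,.075)+f(492,385,.075)+f(395.5,291,.075)+f(395.5,478,.075))/4
print("hub",hub,"bore",f(395,389,.075),"keyway",f(396,447,.075))
P=np.array([f(u,v,.012) for u,v in((158,98),(633,98),(603,533),(186,531))]);print("platectr",P.mean(0))
for d in (P[0]-P[1],P[3]-P[2]): print("yaw",np.arctan2(-d[0],d[1]))
for d in (P[0]-P[3],P[1]-P[2]): print("yaw",np.arctan2(d[1],d[0]))
E
```

```text
hub [0.48973017 0.19533174] bore [0.4889391  0.19552193] keyway [0.47209126 0.19637706]
platectr [0.48976732 0.1951291 ]
yaw -0.06884972596879083
yaw -0.07428033018177058
yaw -0.07391419560168676
yaw -0.06464714890397144
```

```bash
python3 - <<'E'
from h import *
h=[.5664,-.1432];o=down(-.371+np.pi/2)
reach([*h,.26],o); movel([*h,.15],vel=.2); print("c",movel([*h,.097],vel=.08,contact_N=8))
s=state();print(s["eef_pos"],s["contact_force"])
grasp();dwell(.2);s=state();print(s["gripper_width"],s["finger_force"],s["contact_force"],s["time_s"],s["eef_pos"])
if .015<s["gripper_width"]<.022:
    movel([*h,.25],vel=.12);s=state();print(s["gripper_width"],s["finger_force"],s["contact_force"],s["time_s"])
E
```

```text
c False
[ 0.56662464 -0.14329738  0.09731976] [0.53838709 0.20245292 1.29587612]
0.017798100510356317 58.76651465892792 [-1.52947476 -0.63798597  4.13661137] 19.425 [ 0.5664692  -0.14320892  0.09720152]
0.017162192547066385 58.454346656799316 [ 0.33762882  0.24359019 -4.35549047] 20.85
```

```bash
python3 - <<'E'
from h import *
b=[.4891,.1960];o=down(-.071+np.pi/2)
reach([*b,.20],o);movel([*b,.145],vel=.15);dwell(.2);f0=state()["contact_force"]
print(movel([*b,.100],vel=.03,contact_N=10));s=state();print(s["eef_pos"],"foot depth",.075-(s["eef_pos"][2]-.057),s["contact_force"]-f0,s["wrist_torque"],s["time_s"])
ci=camera_info("wrist");im=snapshot("wrist");cv2.imwrite("pics/w6.png",cv2.resize(im,(784,588)))
E
```

```text
False
[0.48917873 0.19601482 0.10027718] foot depth 0.03172281522950202 [-1.58875805 -1.28382066  5.9531773 ] [-0.22637702  0.41433902  0.02321197] 24.5417
```

View pics/w6.png

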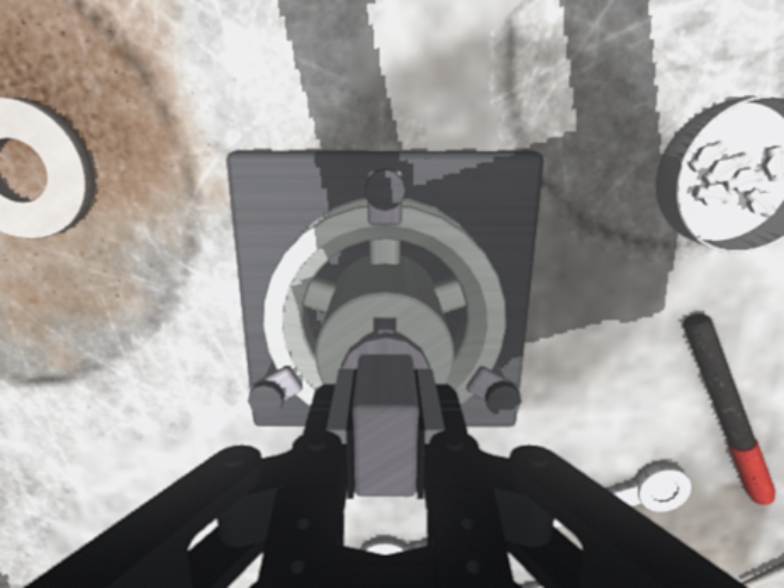

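The key has slipped into the keyway: the foot is 31.7 mm deep and on the plunger, and the collar sits just above the hub. Next I push it home.

```bash
python3 - <<'E'
from h import *
b=[.4891,.1960]
print(movel([*b,.084],vel=.015,contact_N=28));dwell(.5)
for _ in range(3):
    s=state();print(s["eef_pos"],"depth",.132-s["eef_pos"][2],s["contact_force"],s["wrist_torque"],s["finger_force"],s["gripper_width"],s["time_s"]);dwell(.3)
E
```

```text
True
[0.48919537 0.19602343 0.09023559] depth 0.041764413400368794 [-2.19036878 -0.6717714   9.02659656] [-0.16571228  0.59626696  0.04258175] 60.30538022518158 0.017159701672070902 25.8083
[0.48920906 0.19603947 0.09024975] depth 0.04175025379907722 [-2.66624969 -0.93236629  8.45975705] [-0.11055396  0.54536612  0.03447096] 60.305888056755066 0.01729993631702059 26.1083
[0.48918999 0.19604553 0.09025019] depth 0.041749814924738116 [-2.01907798 -0.46575639  9.56785151] [-0.12375585  0.54718808  0.03395829] 60.30587553977966 0.017101564811564836 26.4083
```

```bash
python3 - <<'E'
from h import *
for z in(.0897,.0891,.0885):
    movel([.4891,.1960,z],vel=.01);dwell(.5);s=state();print(s["eef_pos"],s["contact_force"],s["finger_force"],s["time_s"])
    if s["contact_force"][2]>22: break
cv2.imwrite("pics/w7.png",cv2.resize(snapshot("wrist")[180:380,170:390],(792,594)) if 0 else cv2.resize(snapshot("wrist")[200:350,190:390],(800,600)))
E
```

```text
[0.48924643 0.19603361 0.0902203 ] [-5.63134127 -1.8910887  12.8828338 ] 61.056575775146484 27.4583
[0.48926523 0.19606341 0.09017651] [-8.73929625 -3.09696349 22.37476601] 62.2256076335907 28.2083
```

View pics/w7.png

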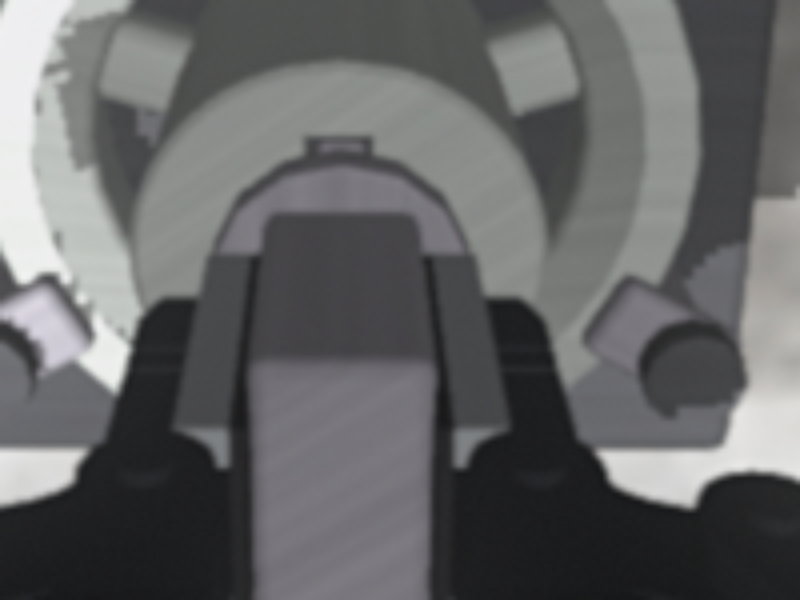

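The collar is down on the hub face and the key sits in the keyway (slot at (340,145)). The push is rigid at 22 N and the grip is at 62 N.

```bash
python3 -c "
from workcell import *
print(finish_job())"
```

```text
the job is handed in; nothing more can be done
None
```

I handed the job in with the shaft still gripped and its collar down on the hub face, key in the keyway, pressing at about 22 N; the drawer was left open at its stop, and the judge's verdict was not shown.

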